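# Set the drag screw of a float-gauge slide

### The job

Slide the carriage of the float gauge fully home against its tall end stop. With it there, turn the winged thumbscrew on top clockwise until you feel it bottom firmly, without forcing it any further, then back it off a quarter of a turn. Let go, with the carriage still home and the things beside it left where they are.

Things in the scene. Friction and masses are not known exactly. Their poses are not given: they have to be found in the camera images.
- stage: The float-gauge slide, fixed to the bench: a dark steel base plate 120 x 270 mm, 12 mm thick, with two steel rails. Origin at the centre of the plate's underside; its y axis runs along the rails, from the low end plate (y = -126 mm) towards the tall aluminium end stop (100 x 22 x 40 mm, inner face at y = +110 mm, top 52 mm above the bench).
- stop_face (a point): The middle of the end stop's inner face (looking to the slide's -y), 50 mm above the bench. Its axes are those of the slide. With the carriage home, the carriage's end touches this face and the thumbscrew's axis is 40 mm from it, straight along -y.
- carriage (a joint): Where the carriage stands along the rails, in m: grows towards the end stop, reads 0.110 when fully home (within 3 mm is good). It slides with about 5 N of friction and stays where it is left; it may be pushed, or drawn along by the thumbscrew.
- carriage_top (a point): Centre of the carriage's flat top, on the screw's axis, 52 mm above the bench; axes as the slide's. The carriage is an aluminium block 90 mm wide, 80 mm long along the rails (y), its underside 26 mm above the bench. A low steel arm on its +x side carries a 44 mm steel ball float, ball centre at x = 125 mm, 39 mm above the bench.
- screw_grip (a point): Middle of the steel thumbscrew's wings, on its upright axis, 83 mm above the bench. The wings are one flat bar 40 mm long (this point's x), 9 mm thick (y), 23 mm high (71 to 94 mm above the bench). Below it an 8 mm stem and, below 62 mm, a 28 mm boss, down to the carriage's top. Both wings are alike but for a small dark dimple on top of the +x wing. It does not rise or sink as it turns.
- weight: A loose brass weight, 38 mm diameter and 48 mm high, beside the slide: leave alone. Origin under its centre.
- spanner: A loose steel spanner 140 mm long lying beside the slide: leave alone. Origin under its middle.
- pot: A small white pot with a black cap, 42 mm diameter and 50 mm high, standing beside the slide: leave alone. Origin under its centre.
- screw: The thumbscrew; origin at its foot, on its axis, 62 mm above the bench, x along the wings. Clockwise seen from above tightens. Where it bottoms is unmarked and differs each time: 1.3 to 2.9 rad past its start, found by feel. It runs freely at about 0.04 N m, then meets a rubbery pad, where the torque climbs by 0.14 N m per 0.1 rad. Let go there, it springs back to about first touch.
- screw_tip (a point): The screw's hidden tip inside the carriage, about 10 mm under its top; it sinks only 0.2 mm per rad of turn towards the pad, too little to measure. The quarter turn (1.57 rad, within 0.4 rad) is counted back from the first touch of the pad; counting from the firmly bottomed position is close enough.
- screw_pad (a point): The hidden rubbery pad in the carriage, 10 mm under its top, on which the screw bottoms; it gives only 0.02 mm per 0.1 rad of turn, too little to measure. Firmly bottomed is 0.15 to 0.35 N m on the screw; more than 0.32 rad past first touch (about 0.45 N m) is forcing it and ruins the pad.

How it is judged:
By the outcome, as a careful person would: the job done as asked, in the order asked, and still so for the second after the job is handed in, with the robot touching nothing.
It also fails if it takes over 72 s, if anything falls off the work surface, if the arm or the gripper's body presses on something with over 40 N, if the wrist force passes 120 N, or if a joint passes its speed limit or range.

### The arm

A 7-joint arm with a two-finger parallel gripper is mounted at the origin on the work surface. World frame = base frame: x ahead of the robot, y to its left, z up, the work surface at z = 0. Lengths are in m, angles in rad, forces in N, time in s.
With the tool pointing down it reaches from about 0.425 to 0.925 m from the base axis. Payload 6.8 kg.
Tool frame: the origin (TCP) lies midway between the tips of the shut fingers; the grasp point (between the pads) lies 19 mm behind it; z points along the fingers, y is the direction in which the jaws open and shut (so a half turn about z gives the same grasp; the last joint's range is limited). The gripper opens to 88 mm and grips with 3 to 60 N. Pads are 20 mm wide; open, the fingers measure 115 mm over their backs; the gripper's body (75 mm by 178 mm) begins 61 mm behind the grasp point.
Start: joints at [-1.447, 0.477, 0.022, 1.555, -0.011, 1.109, -0.083], TCP at [0.155, 0.657, 0.223] pointing down, gripper open.
Joint ranges: [-2.96, 2.96], [-0.34, 2.1], [-1.41, 1.46], [0.24, 2.44], [-1.37, 4.51], [0.17, 1.92], [-2.96, 2.96]. Speed limits (rad/s): [2.39, 2.39, 3.14, 3.14, 3.14, 3.14, 3.14].

### API

Orientations are given as a 3x3 rotation matrix whose columns are the frame's x, y, z axes.
In Python, from rig import bot, optics, close_job gives the robot as it stands. The module is installed in compiled form; this text tells all that it offers.
- The arm moves only by the tool arm_command, never from a script. Its argument "series" is a list of rows, each a list of 7 numbers: the shift along the tool's x, y, z each as a share of 0.15 m, from -1 to 1, then the turn, a rotation vector about the tool's x, y, z each as a share of 90 degrees, from -1 to 1, then the opening in per cent of the stroke, from 0 (shut) to 100 (fully open). A call has 1 to 12 rows; each row is the pose to reach, as a shift and turn from the pose commanded when the call began, along the tool's axes at that moment; what a row does not reach only later rows make up. A row lasts 1/8 s, in which the tool goes at most 62.5 mm and 10.7 degrees, less where a joint would pass 70% of its speed; a pose out of reach is approached as far as the arm can. A call with a number of a shift or a turn outside -1 to 1 is refused whole. A call with a gripper value outside its range is refused whole. The fingers move at their own pace and stop on an object; "squeeze" is the grip in N (left out, the last holds). Time passes only in rows, so rows that repeat a pose let the fingers close. It gives the time, the measured TCP pose, the force and the opening at its end, in the units of the state.
- bot.get_state(): the state, without advancing time (a new reading comes with each control period).
- optics.camera(name): name is "side" or "top" or "wrist"; returns the picture (384x512x3 uint8, red, green, blue); there is no depth.
- optics.get_calibration(name): a dict with "fx", "fy", "cx", "cy" (pixels), "view" (4x4, takes a point from world to camera coordinates). Camera axes: x right, y up, looking along -z (the intrinsics and any distortion apply to the point x, -y, -z); pixel columns grow to the right and rows downward; lengths in m; the calibration is good to about 2 mm. A picture is of the moment at which its call begins: read the wrist's pose just before it. get_calibration takes no time and is no camera call; for the wrist camera it gives the pose at the moment of the call.
- close_job(): hands the job in, once; it reports no verdict.
The state is a dict: "time_s": time; "q": joint angles; "joint_vel": joint speeds; "effort": joint torques, N m; "tool_pos": TCP position; "ee_rot": TCP orientation; "contact_force": force on the tool from outside, world axes, zero at the start; "ft_torque": the same for the moment, N m; "finger_gap": finger opening in m.
Only numpy, scipy, OpenCV 4.12 (cv2) and the standard library are available. Lean on these libraries where they do the work, as an engineer would, in place of code of your own. Each camera call takes 0.05 s, during which the arm holds its last target. There are 200 camera calls.

## Working session

There is one attempt and no reset: what is moved stays moved. The work goes in short steps, Python scripts to look and compute and a tool call to move; the robot and the scene stay as the last step left them, time stands still between calls to the robot, and variables do not carry over. Pictures are saved under pics/ and viewed, about 8 in all and at most 12, crops included, and the job is handed in when it is done.

Besides the shell and the picture viewer there is one more tool, called after "Emit:" as name(argument=value, ...), one argument or row to a line, values as JSON. arm_command: Moves the arm, as the interface text tells. Shift numbers are shares of 0.15 m and turn numbers shares of 90 degrees, none past 1 either way. Its arguments: {"type":"object","properties":{"series":{"type":"array"},"squeeze":{"type":"number"}},"required":["series"]}

```bash
mkdir -p pics
python3 - <<'E'
from rig import bot, optics
import cv2, numpy as np
s=bot.get_state(); print({k:np.round(v,3).tolist() for k,v in s.items()})
ims=[]
for n in("top","side"):
    c=optics.get_calibration(n); print(n,{k:np.round(v,4).tolist() for k,v in c.items()})
    im=optics.camera(n)[:,:,::-1]; cv2.imwrite(f"pics/{n}0.png",im)
E
```

```text
{'time_s': 0.0, 'q': [-1.447, 0.478, 0.022, 1.556, -0.011, 1.109, -0.083], 'joint_vel': [-0.001, 0.0, 0.001, 0.002, -0.001, -0.0, 0.001], 'effort': [0.0, -58.286, 1.535, -27.26, -0.054, 0.017, 0.0], 'tool_pos': [0.155, 0.656, 0.222], 'ee_rot': [[-0.973, 0.23, -0.0], [0.23, 0.973, -0.002], [-0.0, -0.002, -1.0]], 'contact_force': [0.33, -0.493, -0.203], 'ft_torque': [0.047, 0.014, -0.026], 'finger_gap': 0.088}
top {'fx': 489.5216, 'fy': 489.5216, 'cx': 260.8379, 'cy': 189.9671, 'view': [[0.0147, -0.9997, -0.0212, 0.035], [0.9833, 0.0106, 0.1815, -0.5644], [-0.1812, -0.0235, 0.9832, -1.1139], [0.0, 0.0, 0.0, 1.0]]}
side {'fx': 471.7233, 'fy': 471.7233, 'cx': 255.481, 'cy': 185.8024, 'view': [[0.9966, -0.0823, 0.006, -0.5663], [0.0567, 0.7363, 0.6742, -0.1345], [-0.0599, -0.6716, 0.7385, -0.9392], [0.0, 0.0, 0.0, 1.0]]}
```

View pics/top0.png

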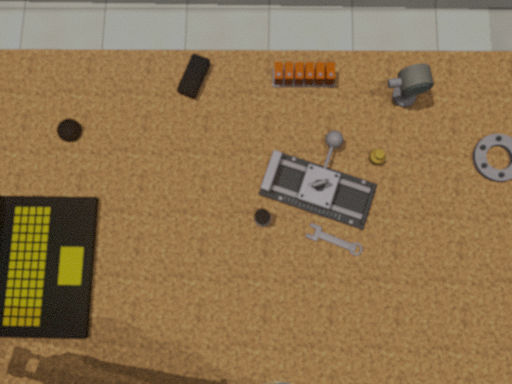

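View pics/side0.png

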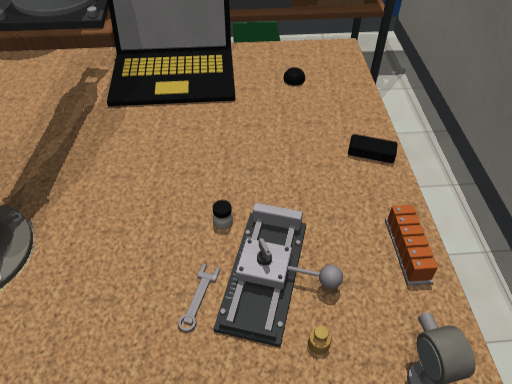

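The top view shows the slide centred near (318,190), with the end stop at the left end (272,172), which is world +y. The screw is at (320,184), the float at (334,138), the pot at (262,217), the spanner at (335,240) and the weight at (377,157). The side view agrees, with the screw at (265,252) and the stop at (278,217).

```bash
cat > h.py <<'E'
import numpy as np, cv2
from rig import bot, optics
def ray(c,u,v):
    V=np.array(c["view"]);R=V[:3,:3];t=V[:3,3]
    d=R.T@np.array([(u-c["cx"])/c["fx"],-(v-c["cy"])/c["fy"],-1.]); return -R.T@t,d
def onz(c,u,v,z):
    o,d=ray(c,u,v); return o+d*(z-o[2])/d[2]
def proj(c,p):
    V=np.array(c["view"]);q=V[:3,:3]@np.array(p)+V[:3,3]
    return c["cx"]+c["fx"]*q[0]/-q[2], c["cy"]+c["fy"]*q[1]/q[2]
E
python3 - <<'E'
import cv2,numpy as np
t=cv2.imread("pics/top0.png")[120:260,250:390]; s=cv2.imread("pics/side0.png")[195:345,210:350]
t=cv2.resize(t,(400,400),interpolation=cv2.INTER_CUBIC); s=cv2.resize(s[:140],(400,400),interpolation=cv2.INTER_CUBIC)
cv2.imwrite("pics/c.png",np.hstack([t,s]))
E
```

```text
(no output)
```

View pics/c.png

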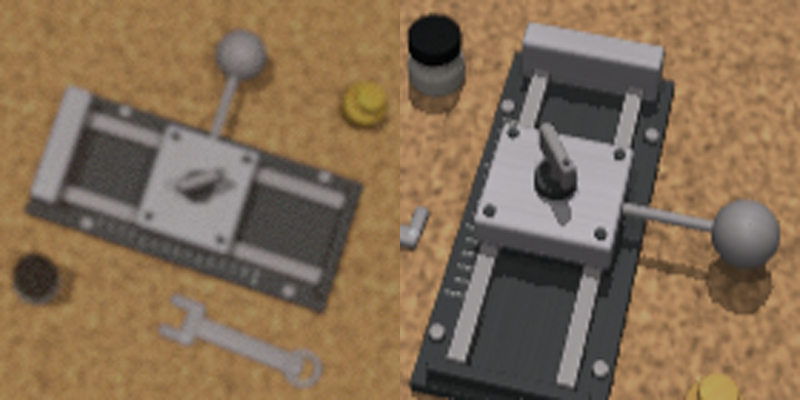

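Run:
```python
from h import *
k=140/400
def T(u,v,z): return onz(ct,250+u*k,120+v*k,z)
def S(u,v,z): return onz(cs,210+(u-400)*k,195+v*k,z)
ct=optics.get_calibration("top");cs=optics.get_calibration("side")
for n,f,pts in(("Tcar",T,[(168,125),(258,153),(226,255),(138,213)]),("Scar",S,[(509,120),(634,143),(605,248),(477,222)]),
 ("Tstop",T,[(68,88),(92,97),(55,203),(33,196)]),("Sstop",S,[(524,45),(664,70),(663,48),(530,25)])):
    P=np.array([f(u,v,.052)for u,v in pts]);print(n,P.round(3)[:,:2].tolist(),P.mean(0).round(4),np.linalg.norm(np.diff(P[[0,1,2,3,0]],axis=0),axis=1).round(3))
P=[onz(ct,250+u*k,120+v*k,0) for u,v in((27,210),(322,310),(362,185))];print("plate",np.round(P,3).tolist())
P=np.array([S(547,128,.092),S(572,168,.092)]);print("wing",P.round(3).tolist())
```

```text
Tcar [[0.629, -0.072], [0.606, -0.147], [0.519, -0.119], [0.554, -0.047]] [ 0.577  -0.0964  0.052 ] [0.079 0.091 0.08  0.079]
Scar [[0.55, -0.041], [0.632, -0.066], [0.603, -0.144], [0.525, -0.119]] [ 0.5775 -0.0924  0.052 ] [0.085 0.083 0.082 0.082]
Tstop [[0.66, 0.012], [0.653, -0.008], [0.561, 0.022], [0.567, 0.041]] [0.6105 0.0167 0.052 ] [0.022 0.096 0.019 0.097]
Sstop [[0.566, 0.023], [0.661, -0.007], [0.663, 0.013], [0.571, 0.041]] [0.6152 0.0176 0.052 ] [0.1   0.02  0.096 0.019]
plate [[0.564, 0.047, 0.0], [0.48, -0.207, 0.0], [0.59, -0.244, 0.0]]
wing [[0.572, -0.078, 0.092], [0.585, -0.11, 0.092]]
```

Emit:
arm_command(
  series=[
    [-0.27, -0.22, 0, 0, 0, 0.06, 100],
    [-0.54, -0.45, 0, 0, 0, 0.11, 100],
    [-0.81, -0.67, 0, 0, 0, 0.11, 100],
  ],
)

```text
time_s: 0.48
tool_pos: [0.251, 0.5295, 0.2222]
ee_rot: [[-0.919, 0.394, -0.0], [0.394, 0.919, -0.001], [-0.0, -0.001, -1.0]]
contact_force: [0.3, -0.3, -0.0]
finger_gap: 0.0878
```

Run:
```python
from h import *
s=bot.get_state();print(np.round(s["q"],3),s["tool_pos"])
W=[(.33,.40),(.41,.27),(.48,.14),(.54,.01),(.577,-.095)]
R=np.array(s["ee_rot"]);p=np.array([.25,.53])
f=np.arctan2(R[1,1],R[0,1]);tgt=np.radians(22);st=(tgt-f)/5
print(np.degrees(f))
for w in W:
    d=np.array(w)-p; y=np.array([np.cos(f),np.sin(f)]);x=np.array([-y[1],y[0]])
    print(((x@d)/.15).round(2),((y@d)/.15).round(2),round(-st/(np.pi/2),3)); p=np.array(w);f+=st
```

```text
[-1.304  0.331  0.088  1.78  -0.033  1.033 -0.039] [0.25101452 0.52949251 0.22220087]
66.77568878611217
-0.83 -0.59 0.1
-0.91 -0.45 0.1
-0.92 -0.35 0.1
-0.92 -0.25 0.1
-0.73 -0.15 0.1
```

Emit:
arm_command(
  series=[
    [-0.28, -0.2, 0, 0, 0, 0.05, 100],
    [-0.55, -0.4, 0, 0, 0, 0.1, 100],
    [-0.83, -0.59, 0, 0, 0, 0.1, 100],
  ],
)

```text
time_s: 0.85
tool_pos: [0.3303, 0.3991, 0.2224]
ee_rot: [[-0.846, 0.533, -0.0], [0.533, 0.846, -0.0], [0.0, -0.0, -1.0]]
contact_force: [1.2, 0.1, 0.2]
finger_gap: 0.0878
```

Emit:
arm_command(
  series=[
    [-0.3, -0.15, 0, 0, 0, 0.05, 100],
    [-0.6, -0.3, 0, 0, 0, 0.1, 100],
    [-0.91, -0.45, 0, 0, 0, 0.1, 100],
  ],
)

```text
time_s: 1.23
tool_pos: [0.4098, 0.2695, 0.2225]
ee_rot: [[-0.752, 0.659, -0.0], [0.659, 0.752, -0.0], [0.0, -0.0, -1.0]]
contact_force: [0.3, 0.1, -0.1]
finger_gap: 0.0878
```

Emit:
arm_command(
  series=[
    [-0.3, -0.12, 0, 0, 0, 0.05, 100],
    [-0.6, -0.23, 0, 0, 0, 0.1, 100],
    [-0.92, -0.35, 0, 0, 0, 0.1, 100],
  ],
)

```text
time_s: 1.6
tool_pos: [0.479, 0.1394, 0.2225]
ee_rot: [[-0.64, 0.768, -0.0], [0.768, 0.64, 0.0], [0.0, -0.0, -1.0]]
contact_force: [0.9, 0.2, -0.3]
finger_gap: 0.0878
```

Emit:
arm_command(
  series=[
    [-0.3, -0.08, 0, 0, 0, 0.05, 100],
    [-0.6, -0.17, 0, 0, 0, 0.1, 100],
    [-0.92, -0.25, 0, 0, 0, 0.1, 100],
  ],
)

```text
time_s: 1.98
tool_pos: [0.5384, 0.0095, 0.2225]
ee_rot: [[-0.512, 0.859, -0.0], [0.859, 0.512, 0.0], [0.0, -0.0, -1.0]]
contact_force: [1.2, -0.1, -0.4]
finger_gap: 0.0875
```

Emit:
arm_command(
  series=[
    [-0.3, -0.07, 0, 0, 0, 0.05, 100],
    [-0.6, -0.13, 0, 0, 0, 0.1, 100],
    [-0.73, -0.15, 0, 0, 0, 0.1, 100],
    [-0.73, -0.15, 0, 0, 0, 0.1, 100],
  ],
)

```text
time_s: 2.48
tool_pos: [0.5748, -0.0966, 0.2223]
ee_rot: [[-0.369, 0.929, -0.001], [0.929, 0.369, -0.001], [-0.001, -0.001, -1.0]]
contact_force: [-0.2, 1.2, 0.1]
finger_gap: 0.0878
```

Run:
```python
from h import *
s=bot.get_state();print(np.round(s["q"],3),s["tool_pos"],s["contact_force"],s["ft_torque"])
import json
c=optics.get_calibration("wrist");json.dump({k:np.array(v).tolist() for k,v in c.items()},open("w1.json","w"))
im=optics.camera("wrist")[:,:,::-1];cv2.imwrite("pics/w1.png",im)
print(np.round(c["view"],3).tolist(),c["fx"],proj(c,(.577,-.095,.052)))
```

```text
[-0.391  0.363  0.58   1.812 -0.227  1.034  0.653] [ 0.57483034 -0.09658111  0.22229614] [-0.23835599  1.20651701  0.10935374] [-0.06533536  0.05230862 -0.02002317]
[[0.93, 0.367, -0.0, -0.5], [-0.356, 0.9, -0.25, 0.322], [-0.092, 0.233, 0.968, -0.315], [0.0, 0.0, 0.0, 1.0]] 269.326045910815 (np.float64(253.0948546101937), np.float64(173.63050399463683))
```

View pics/w1.png

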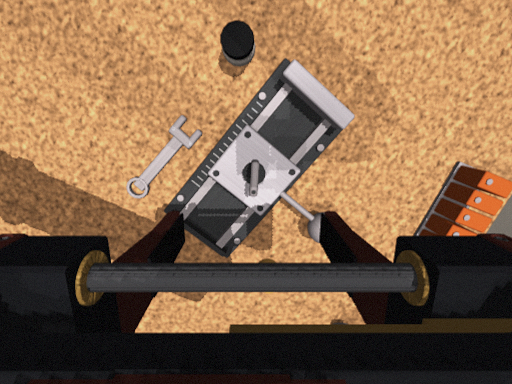

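The wrist view shows the carriage at about (255,168). The wing stands nearly upright in the image, from (255,160) to (254,195), so the jaw direction is already close to across it. I'll zoom in to refine this.

Run:
```python
import cv2
im=cv2.imread("pics/w1.png")[50:230,195:375];cv2.imwrite("pics/w1c.png",cv2.resize(im,(600,600),interpolation=cv2.INTER_CUBIC))
```

```text
(no output)
```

View pics/w1c.png

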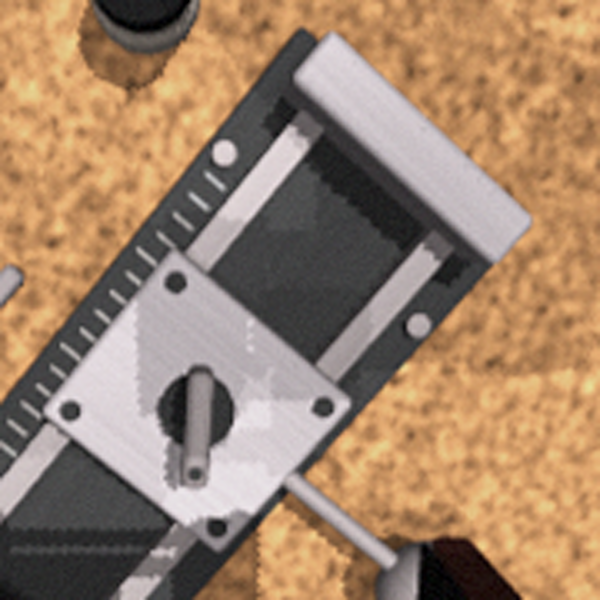

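The crop shows the wing's top running from about (202,368) to (194,485), with the dimple at the lower end. The carriage corners are at (180,250), (350,405), (215,550) and (45,408), and the stop's inner edge runs from (296,82) to (490,262).

Run:
```python
from h import *
import json
c=json.load(open("w1.json"))
f=lambda u,v,z:onz(c,195+u*.3,50+v*.3,z)[:2]
C=np.array([f(*p,.052) for p in((180,250),(350,405),(215,550),(45,408))]);print("car",C.round(3).tolist(),C.mean(0))
A,B=f(202,368,.094),f(194,485,.094);print("wing",A,B,(A+B)/2,np.linalg.norm(A-B),np.degrees(np.arctan2(*(B-A)[::-1])))
a,b=f(296,82,.052),f(490,262,.052);print("stop",a,b,(a+b)/2,np.linalg.norm(a-b),np.degrees(np.arctan2(*(b-a)[::-1])))
g=(A+B)/2; x=(b-a)/np.linalg.norm(b-a); y=np.array([-x[1],x[0]]); print("travel",((a+b)/2-g)@y-.04,"lateral",((a+b)/2-g)@x, "dir",y)
s=bot.get_state();R=np.array(s["ee_rot"]);d=np.array([*g,.067])-s["tool_pos"];print("shift",R.T@d/.15,"jaw",np.degrees(np.arctan2(R[1,1],R[0,1])))
t=np.array([*y,0]);print("slide dir in tool",R.T@t)
```

```text
car [[0.55, -0.041], [0.631, -0.071], [0.605, -0.143], [0.524, -0.114]] [ 0.57766695 -0.09239521]
wing [ 0.570816   -0.07251977] [ 0.58301765 -0.11038692] [ 0.57691683 -0.09145334] 0.03978443892367198 -72.13988711084396
stop [0.56708387 0.02601345] [ 0.65647253 -0.00402975] [0.6117782  0.01099185] 0.0943023166048989 -18.577303652930425
travel 0.06821352485237397 lateral 0.00040752672788414734 dir [0.31858385 0.94789468]
shift [0.01477716 0.02333918 1.03466491] jaw 21.773395289082803
slide dir in tool [ 7.62095917e-01  6.47464116e-01 -1.76400192e-04]
```

Emit:
arm_command(
  series=[
    [0.01, 0.02, 0.2, 0, 0, 0.042, 40],
    [0.015, 0.023, 0.4, 0, 0, 0.042, 40],
    [0.015, 0.023, 0.6, 0, 0, 0.042, 40],
    [0.015, 0.023, 0.6, 0, 0, 0.042, 40],
    [0.015, 0.023, 0.6, 0, 0, 0.042, 40],
  ],
)

```text
time_s: 3.15
tool_pos: [0.5779, -0.0908, 0.1336]
ee_rot: [[-0.311, 0.951, 0.001], [0.951, 0.311, 0.0], [0.0, 0.001, -1.0]]
contact_force: [-0.6, -0.1, -0.2]
finger_gap: 0.0416
```

Run:
```python
from h import *
s=bot.get_state();print(np.round(s["q"],3),s["tool_pos"],s["contact_force"],s["ft_torque"])
c=optics.get_calibration("wrist")
im=optics.camera("wrist")[:,:,::-1]
print(proj(c,(.5769,-.0915,.094)))
cv2.imwrite("pics/w2.png",im)
R=np.array(s["ee_rot"]);print(R.T@(np.array([.5769,-.0915,.067])-s["tool_pos"])/.15)
```

```text
[-0.36   0.475  0.54   1.887 -0.316  0.863  0.655] [ 0.57788373 -0.09075104  0.13363775] [-0.59323218 -0.09580985 -0.15688466] [-0.08528823  0.05609039  0.06319818]
(np.float64(248.9900687125134), np.float64(207.98750862924317))
[-0.00271891 -0.00823144  0.44424357]
```

View pics/w2.png

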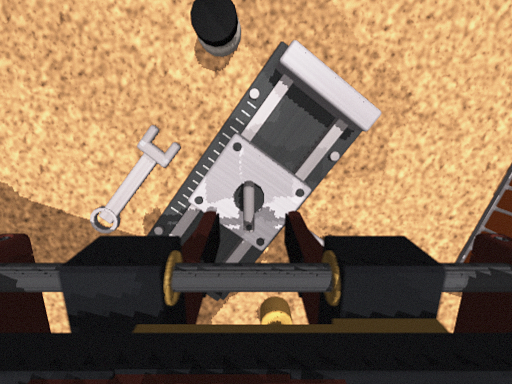

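The wing sits between the fingers at about (249,206), as predicted. I'll descend and grip.

Emit:
arm_command(
  series=[
    [0, -0.004, 0.2, 0, 0, 0, 40],
    [-0.003, -0.008, 0.35, 0, 0, 0, 40],
    [-0.003, -0.008, 0.44, 0, 0, 0, 40],
    [-0.003, -0.008, 0.44, 0, 0, 0, 40],
  ],
)

```text
time_s: 3.7
tool_pos: [0.5764, -0.0922, 0.0667]
ee_rot: [[-0.31, 0.951, -0.0], [0.951, 0.31, 0.0], [0.0, -0.0, -1.0]]
contact_force: [-0.3, 0.7, 0.1]
finger_gap: 0.0352
```

Emit:
arm_command(
  series=[
    [0, 0, 0, 0, 0, 0, 0],
    [0, 0, 0, 0, 0, 0, 0],
    [0, 0, 0, 0, 0, 0, 0],
    [0, 0, 0, 0, 0, 0, 0],
    [0, 0, 0, 0, 0, 0, 0],
    [0, 0, 0, 0, 0, 0, 0],
  ],
  squeeze=35,
)

```text
time_s: 4.45
tool_pos: [0.576, -0.0925, 0.0672]
ee_rot: [[-0.309, 0.951, -0.001], [0.951, 0.309, 0.0], [0.001, -0.0, -1.0]]
contact_force: [-3.4, 0.5, 6.2]
finger_gap: 0.0089
```

Run:
```python
from h import *
s=bot.get_state();print(np.round(s["q"],3),s["tool_pos"],s["contact_force"],s["ft_torque"],s["finger_gap"])
R=np.array(s["ee_rot"]);print(R.T@np.array([.3186,.9479,0]),np.degrees(np.arctan2(R[1,1],R[0,1])))
```

```text
[-0.313  0.566  0.486  1.928 -0.381  0.739  0.71 ] [ 0.57598751 -0.09252565  0.06721866] [-3.41256852  0.50027041  6.22054818] [-0.07009045  0.72653311  0.02626353] 0.008931073222485592
[8.02878400e-01 5.96159896e-01 1.50718559e-04] 18.016850019909448
```

Emit:
arm_command(
  series=[
    [0.04, 0.03, 0, 0, 0, 0, 0],
    [0.08, 0.06, 0, 0, 0, 0, 0],
    [0.12, 0.09, 0, 0, 0, 0, 0],
    [0.16, 0.12, 0, 0, 0, 0, 0],
    [0.2, 0.15, 0, 0, 0, 0, 0],
    [0.24, 0.18, 0, 0, 0, 0, 0],
    [0.28, 0.21, 0, 0, 0, 0, 0],
    [0.32, 0.24, 0, 0, 0, 0, 0],
    [0.32, 0.24, 0, 0, 0, 0, 0],
    [0.32, 0.24, 0, 0, 0, 0, 0],
  ],
)

```text
time_s: 5.7
tool_pos: [0.5947, -0.0359, 0.0672]
ee_rot: [[-0.309, 0.951, -0.002], [0.951, 0.309, 0.0], [0.001, -0.002, -1.0]]
contact_force: [-4.8, -0.3, 7.0]
finger_gap: 0.0086
```

```bash
cat >> h.py <<'E'
def st():
    s=bot.get_state();R=np.array(s["ee_rot"]);f=np.array(s["contact_force"]);p=np.array(s["tool_pos"])
    y=np.array([.3186,.9479,0]);x=np.array([.9479,-.3186,0])
    print("t",round(s["time_s"],2),"pos",p.round(4),"along",round((p-[.576,-.0925,.067])@y,4),"lat",round((p-[.576,-.0925,.067])@x,4),"F along/lat/z",(f@y).round(1),(f@x).round(1),f[2].round(1),"M",np.round(s["ft_torque"],3),"jaw",np.degrees(np.arctan2(R[1,1],R[0,1])).round(2),"q7",round(s["q"][6],3),"gap",round(s["finger_gap"],4),"ef7",s["effort"][6])
    return s
E
python3 -c "from h import *;st()"
```

```text
t 5.7 pos [ 0.5947 -0.0359  0.0672] along 0.0596 lat -0.0003 F along/lat/z -1.8 -4.5 7.0 M [-0.154  1.171  0.034] jaw 18.01 q7 0.612 gap 0.0086 ef7 0.0014602677765651606
```

Now I'll creep towards the stop, 3 mm per row pair.

Emit:
arm_command(
  series=[
    [0.011, 0.008, 0, 0, 0, 0, 0],
    [0.022, 0.016, 0, 0, 0, 0, 0],
    [0.032, 0.024, 0, 0, 0, 0, 0],
    [0.032, 0.024, 0, 0, 0, 0, 0],
    [0.032, 0.024, 0, 0, 0, 0, 0],
  ],
)

```text
time_s: 6.32
tool_pos: [0.5962, -0.0313, 0.0672]
ee_rot: [[-0.308, 0.951, -0.003], [0.951, 0.308, -0.001], [0.0, -0.003, -1.0]]
contact_force: [-6.0, -1.9, 9.0]
finger_gap: 0.0089
```

```bash
python3 -c "from h import *;st()"
```

```text
t 6.33 pos [ 0.5962 -0.0313  0.0672] along 0.0645 lat -0.0003 F along/lat/z -3.7 -5.1 9.0 M [-0.695  1.378 -0.043] jaw 17.97 q7 0.602 gap 0.0089 ef7 0.0033033719955710694
```

Emit:
arm_command(
  series=[
    [0.005, 0.004, 0, 0, 0, 0, 0],
    [0.01, 0.008, 0, 0, 0, 0, 0],
    [0.01, 0.008, 0, 0, 0, 0, 0],
  ],
)

```text
time_s: 6.7
tool_pos: [0.5968, -0.0297, 0.0672]
ee_rot: [[-0.308, 0.951, -0.003], [0.951, 0.308, -0.001], [0.0, -0.003, -1.0]]
contact_force: [-5.3, -3.6, 9.0]
finger_gap: 0.009
```

```bash
python3 -c "from h import *;st()"
```

```text
t 6.7 pos [ 0.5968 -0.0297  0.0672] along 0.0661 lat -0.0003 F along/lat/z -5.1 -3.9 9.0 M [-0.716  1.518  0.01 ] jaw 17.96 q7 0.599 gap 0.009 ef7 -0.002501436247257516
```

Emit:
arm_command(
  series=[
    [0.005, 0.004, 0, 0, 0, 0, 0],
    [0.01, 0.008, 0, 0, 0, 0, 0],
    [0.01, 0.008, 0, 0, 0, 0, 0],
  ],
)

```text
time_s: 7.08
tool_pos: [0.5974, -0.0279, 0.0672]
ee_rot: [[-0.308, 0.951, -0.003], [0.951, 0.308, -0.001], [0.0, -0.003, -1.0]]
contact_force: [-6.7, -3.2, 9.2]
finger_gap: 0.0085
```

```bash
python3 -c "from h import *;st()"
```

```text
t 7.08 pos [ 0.5974 -0.0279  0.0672] along 0.0681 lat -0.0003 F along/lat/z -5.2 -5.4 9.2 M [-0.731  1.464  0.002] jaw 17.96 q7 0.596 gap 0.0085 ef7 -0.0022829084628028795
```

Emit:
arm_command(
  series=[
    [0.005, 0.004, 0, 0, 0, 0, 0],
    [0.01, 0.008, 0, 0, 0, 0, 0],
    [0.01, 0.008, 0, 0, 0, 0, 0],
  ],
)

```text
time_s: 7.45
tool_pos: [0.5977, -0.027, 0.0672]
ee_rot: [[-0.308, 0.951, -0.003], [0.951, 0.308, -0.002], [-0.001, -0.004, -1.0]]
contact_force: [-6.7, -4.6, 9.3]
finger_gap: 0.0087
```

```bash
python3 -c "from h import *;st()"
```

```text
t 7.45 pos [ 0.5977 -0.027   0.0672] along 0.069 lat -0.0003 F along/lat/z -6.5 -4.9 9.3 M [-1.116e+00  1.717e+00  1.000e-03] jaw 17.92 q7 0.593 gap 0.0087 ef7 -0.001293181958317291
```

Emit:
arm_command(
  series=[
    [0.005, 0.004, 0, 0, 0, 0, 0],
    [0.01, 0.008, 0, 0, 0, 0, 0],
    [0.01, 0.008, 0, 0, 0, 0, 0],
  ],
)

```text
time_s: 7.82
tool_pos: [0.5977, -0.0268, 0.0671]
ee_rot: [[-0.307, 0.952, -0.004], [0.952, 0.307, -0.003], [-0.002, -0.005, -1.0]]
contact_force: [-8.5, -8.3, 10.2]
finger_gap: 0.0088
```

```bash
python3 -c "from h import *;st()"
```

```text
t 7.83 pos [ 0.5977 -0.0268  0.0671] along 0.0692 lat -0.0003 F along/lat/z -10.5 -5.4 10.2 M [-1.899  2.073  0.036] jaw 17.85 q7 0.59 gap 0.0088 ef7 0.00010204149930359563
```

Advance has stalled at 69 mm of travel (68 mm predicted) with the force building to 10 N, so the carriage is home. I'll ease the preload a little and start turning clockwise, staying well under the 1.3 rad minimum.

Emit:
arm_command(
  series=[
    [-0.006, -0.004, 0, 0, 0, 0.06, 0],
    [-0.006, -0.004, 0, 0, 0, 0.12, 0],
    [-0.006, -0.004, 0, 0, 0, 0.18, 0],
    [-0.006, -0.004, 0, 0, 0, 0.24, 0],
    [-0.006, -0.004, 0, 0, 0, 0.3, 0],
  ],
)

```text
time_s: 8.45
tool_pos: [0.5983, -0.0269, 0.0672]
ee_rot: [[0.161, 0.987, -0.003], [0.987, -0.161, -0.003], [-0.003, -0.002, -1.0]]
contact_force: [-7.3, -5.4, 6.7]
finger_gap: 0.0091
```

```bash
python3 -c "from h import *;st()"
```

```text
t 8.45 pos [ 0.5983 -0.0269  0.0672] along 0.0693 lat 0.0002 F along/lat/z -7.5 -5.2 6.7 M [-1.534  1.577  0.034] jaw -9.28 q7 0.213 gap 0.0091 ef7 0.7578045129776001
```

Emit:
arm_command(
  series=[
    [0, 0, 0, 0, 0, 0.06, 0],
    [0, 0, 0, 0, 0, 0.12, 0],
    [0, 0, 0, 0, 0, 0.18, 0],
    [0, 0, 0, 0, 0, 0.24, 0],
    [0, 0, 0, 0, 0, 0.3, 0],
    [0, 0, 0, 0, 0, 0.36, 0],
    [0, 0, 0, 0, 0, 0.4, 0],
    [0, 0, 0, 0, 0, 0.4, 0],
  ],
)

```text
time_s: 9.45
tool_pos: [0.5989, -0.0272, 0.0672]
ee_rot: [[0.709, 0.705, -0.001], [0.705, -0.709, -0.004], [-0.004, 0.002, -1.0]]
contact_force: [-3.9, -7.2, 5.9]
finger_gap: 0.0088
```

```bash
python3 -c "from h import *;st()"
```

```text
t 9.45 pos [ 0.5989 -0.0272  0.0672] along 0.0692 lat 0.0009 F along/lat/z -8.1 -1.4 5.9 M [-1.677  1.29   0.073] jaw -45.14 q7 -0.287 gap 0.0088 ef7 -0.25634718127548695
```

Emit:
arm_command(
  series=[
    [0, 0, 0, 0, 0, 0.06, 0],
    [0, 0, 0, 0, 0, 0.06, 0],
    [0, 0, 0, 0, 0, 0.06, 0],
  ],
)

```text
time_s: 9.82
tool_pos: [0.599, -0.0274, 0.0672]
ee_rot: [[0.772, 0.636, -0.001], [0.636, -0.772, -0.004], [-0.003, 0.002, -1.0]]
contact_force: [-5.1, -6.9, 5.4]
finger_gap: 0.0088
```

```bash
python3 -c "from h import *;st()"
```

```text
t 9.82 pos [ 0.599  -0.0274  0.0672] along 0.0691 lat 0.001 F along/lat/z -8.2 -2.6 5.4 M [-1.737  1.155  0.007] jaw -50.51 q7 -0.362 gap 0.0088 ef7 -0.04271693411283195
```

Emit:
arm_command(
  series=[
    [0, 0, 0, 0, 0, 0.06, 0],
    [0, 0, 0, 0, 0, 0.06, 0],
    [0, 0, 0, 0, 0, 0.06, 0],
  ],
)

```text
time_s: 10.2
tool_pos: [0.599, -0.0274, 0.0672]
ee_rot: [[0.828, 0.561, -0.001], [0.561, -0.828, -0.004], [-0.003, 0.003, -1.0]]
contact_force: [-4.2, -7.4, 5.0]
finger_gap: 0.0088
```

```bash
python3 -c "from h import *;st()"
```

```text
t 10.2 pos [ 0.599  -0.0274  0.0672] along 0.069 lat 0.0011 F along/lat/z -8.3 -1.6 5.0 M [-1.773  1.096  0.049] jaw -55.91 q7 -0.437 gap 0.0088 ef7 -0.04409662331454456
```

Emit:
arm_command(
  series=[
    [0, 0, 0, 0, 0, 0.06, 0],
    [0, 0, 0, 0, 0, 0.06, 0],
    [0, 0, 0, 0, 0, 0.06, 0],
  ],
)

```text
time_s: 10.58
tool_pos: [0.5991, -0.0275, 0.0673]
ee_rot: [[0.877, 0.48, -0.001], [0.48, -0.877, -0.004], [-0.003, 0.003, -1.0]]
contact_force: [-4.9, -7.6, 4.4]
finger_gap: 0.0084
```

```bash
python3 -c "from h import *;st()"
```

```text
t 10.57 pos [ 0.5991 -0.0275  0.0673] along 0.0689 lat 0.0012 F along/lat/z -8.8 -2.2 4.4 M [-1.783  1.051  0.042] jaw -61.31 q7 -0.513 gap 0.0084 ef7 -0.04543229704722762
```

Emit:
arm_command(
  series=[
    [0, 0, 0, 0, 0, 0.06, 0],
    [0, 0, 0, 0, 0, 0.06, 0],
    [0, 0, 0, 0, 0, 0.06, 0],
  ],
)

```text
time_s: 10.95
tool_pos: [0.5991, -0.0276, 0.0673]
ee_rot: [[0.919, 0.395, -0.001], [0.395, -0.919, -0.004], [-0.002, 0.004, -1.0]]
contact_force: [-3.9, -7.6, 4.2]
finger_gap: 0.0089
```

```bash
python3 -c "from h import *;st()"
```

```text
t 10.95 pos [ 0.5991 -0.0276  0.0673] along 0.0689 lat 0.0012 F along/lat/z -8.4 -1.3 4.2 M [-1.884  1.035  0.074] jaw -66.71 q7 -0.589 gap 0.0089 ef7 -0.046708204317837954
```

Joint 7's effort is a clean signal, sitting steady at −0.045 N m, which matches the free-running torque.

Emit:
arm_command(
  series=[
    [0, 0, 0, 0, 0, 0.06, 0],
    [0, 0, 0, 0, 0, 0.06, 0],
    [0, 0, 0, 0, 0, 0.06, 0],
  ],
)

```text
time_s: 11.32
tool_pos: [0.5991, -0.0277, 0.0672]
ee_rot: [[0.952, 0.307, -0.001], [0.307, -0.952, -0.005], [-0.002, 0.004, -1.0]]
contact_force: [-3.9, -8.5, 3.9]
finger_gap: 0.0089
```

```bash
python3 -c "from h import *;st()"
```

```text
t 11.32 pos [ 0.5991 -0.0277  0.0672] along 0.0688 lat 0.0013 F along/lat/z -9.3 -1.0 3.9 M [-1.906  0.99   0.043] jaw -72.12 q7 -0.665 gap 0.0089 ef7 -0.047850696137174964
```

Emit:
arm_command(
  series=[
    [0, 0, 0, 0, 0, 0.06, 0],
    [0, 0, 0, 0, 0, 0.06, 0],
    [0, 0, 0, 0, 0, 0.06, 0],
  ],
)

```text
time_s: 11.7
tool_pos: [0.5991, -0.0279, 0.0673]
ee_rot: [[0.976, 0.216, -0.0], [0.216, -0.976, -0.005], [-0.001, 0.005, -1.0]]
contact_force: [-3.8, -8.6, 3.2]
finger_gap: 0.0087
```

```bash
python3 -c "from h import *;st()"
```

```text
t 11.7 pos [ 0.5991 -0.0279  0.0673] along 0.0686 lat 0.0013 F along/lat/z -9.3 -0.9 3.2 M [-2.044  0.951  0.024] jaw -77.52 q7 -0.741 gap 0.0087 ef7 -0.048934060614556074
```

Emit:
arm_command(
  series=[
    [0, 0, 0, 0, 0, 0.06, 0],
    [0, 0, 0, 0, 0, 0.06, 0],
    [0, 0, 0, 0, 0, 0.06, 0],
  ],
)

```text
time_s: 12.08
tool_pos: [0.5992, -0.028, 0.0673]
ee_rot: [[0.992, 0.123, -0.0], [0.123, -0.992, -0.005], [-0.001, 0.005, -1.0]]
contact_force: [-3.0, -9.5, 2.5]
finger_gap: 0.0092
```

```bash
python3 -c "from h import *;st()"
```

```text
t 12.07 pos [ 0.5992 -0.028   0.0673] along 0.0686 lat 0.0014 F along/lat/z -10.0 0.1 2.5 M [-2.022  1.006  0.062] jaw -82.92 q7 -0.818 gap 0.0092 ef7 -0.04991639172658324
```

Emit:
arm_command(
  series=[
    [0, 0, 0, 0, 0, 0.06, 0],
    [0, 0, 0, 0, 0, 0.06, 0],
    [0, 0, 0, 0, 0, 0.06, 0],
  ],
)

```text
time_s: 12.45
tool_pos: [0.5991, -0.0281, 0.0673]
ee_rot: [[1.0, 0.029, -0.0], [0.029, -1.0, -0.005], [-0.0, 0.005, -1.0]]
contact_force: [-2.4, -8.9, 2.7]
finger_gap: 0.0088
```

```bash
python3 -c "from h import *;st()"
```

```text
t 12.45 pos [ 0.5991 -0.0281  0.0673] along 0.0684 lat 0.0014 F along/lat/z -9.2 0.5 2.7 M [-2.124  0.889 -0.004] jaw -88.33 q7 -0.895 gap 0.0088 ef7 -0.050695870304480195
```

Emit:
arm_command(
  series=[
    [0, 0, 0, 0, 0, 0.06, 0],
    [0, 0, 0, 0, 0, 0.06, 0],
    [0, 0, 0, 0, 0, 0.06, 0],
  ],
)

```text
time_s: 12.82
tool_pos: [0.5992, -0.0282, 0.0673]
ee_rot: [[0.998, -0.065, -0.0], [-0.065, -0.998, -0.006], [0.0, 0.006, -1.0]]
contact_force: [-3.2, -8.8, 2.6]
finger_gap: 0.0091
```

```bash
python3 -c "from h import *;st()"
```

```text
t 12.82 pos [ 0.5992 -0.0282  0.0673] along 0.0684 lat 0.0015 F along/lat/z -9.3 -0.3 2.6 M [-2.126  0.872  0.116] jaw -93.73 q7 -0.972 gap 0.0091 ef7 -0.05148418829776347
```

Emit:
arm_command(
  series=[
    [0, 0, 0, 0, 0, 0.06, 0],
    [0, 0, 0, 0, 0, 0.06, 0],
    [0, 0, 0, 0, 0, 0.06, 0],
  ],
)

```text
time_s: 13.2
tool_pos: [0.5991, -0.0283, 0.0673]
ee_rot: [[0.987, -0.159, -0.0], [-0.159, -0.987, -0.006], [0.001, 0.006, -1.0]]
contact_force: [-3.8, -9.3, 2.0]
finger_gap: 0.0085
```

```bash
python3 -c "from h import *;st()"
```

```text
t 13.2 pos [ 0.5991 -0.0283  0.0673] along 0.0683 lat 0.0015 F along/lat/z -10.0 -0.6 2.0 M [-2.199  0.91   0.04 ] jaw -99.13 q7 -1.05 gap 0.0085 ef7 -0.05202454864047468
```

Emit:
arm_command(
  series=[
    [0, 0, 0, 0, 0, 0.06, 0],
    [0, 0, 0, 0, 0, 0.06, 0],
    [0, 0, 0, 0, 0, 0.06, 0],
  ],
)

```text
time_s: 13.58
tool_pos: [0.5991, -0.0284, 0.0673]
ee_rot: [[0.968, -0.251, -0.0], [-0.251, -0.968, -0.006], [0.001, 0.006, -1.0]]
contact_force: [-4.3, -9.7, 3.1]
finger_gap: 0.0087
```

```bash
python3 -c "from h import *;st()"
```

```text
t 13.57 pos [ 0.5991 -0.0284  0.0673] along 0.0681 lat 0.0015 F along/lat/z -10.6 -1.0 3.1 M [-2.24   0.913  0.017] jaw -104.55 q7 -1.128 gap 0.0087 ef7 -0.05249840905889869
```

Emit:
arm_command(
  series=[
    [0, 0, 0, 0, 0, 0.06, 0],
    [0, 0, 0, 0, 0, 0.06, 0],
    [0, 0, 0, 0, 0, 0.06, 0],
  ],
)

```text
time_s: 13.95
tool_pos: [0.599, -0.0285, 0.0673]
ee_rot: [[0.94, -0.341, -0.0], [-0.341, -0.94, -0.006], [0.002, 0.006, -1.0]]
contact_force: [-3.8, -10.2, 2.4]
finger_gap: 0.0089
```

```bash
python3 -c "from h import *;st()"
```

```text
t 13.95 pos [ 0.599  -0.0285  0.0673] along 0.068 lat 0.0014 F along/lat/z -10.9 -0.4 2.4 M [-2.325  0.864  0.016] jaw -109.95 q7 -1.206 gap 0.0089 ef7 -0.05283016478642821
```

Emit:
arm_command(
  series=[
    [0, 0, 0, 0, 0, 0.06, 0],
    [0, 0, 0, 0, 0, 0.06, 0],
    [0, 0, 0, 0, 0, 0.06, 0],
  ],
)

```text
time_s: 14.32
tool_pos: [0.599, -0.0286, 0.0673]
ee_rot: [[0.904, -0.428, -0.0], [-0.428, -0.904, -0.007], [0.002, 0.006, -1.0]]
contact_force: [-3.4, -10.0, 2.2]
finger_gap: 0.0088
```

```bash
python3 -c "from h import *;st()"
```

```text
t 14.32 pos [ 0.599  -0.0286  0.0673] along 0.0679 lat 0.0014 F along/lat/z -10.6 -0.1 2.2 M [-2.364  0.975  0.072] jaw -115.35 q7 -1.285 gap 0.0088 ef7 -0.05311084329150617
```

Emit:
arm_command(
  series=[
    [0, 0, 0, 0, 0, 0.06, 0],
    [0, 0, 0, 0, 0, 0.06, 0],
    [0, 0, 0, 0, 0, 0.06, 0],
  ],
)

```text
time_s: 14.7
tool_pos: [0.5989, -0.0287, 0.0673]
ee_rot: [[0.859, -0.511, -0.0], [-0.511, -0.859, -0.007], [0.003, 0.006, -1.0]]
contact_force: [-3.4, -9.8, 1.6]
finger_gap: 0.0086
```

```bash
python3 -c "from h import *;st()"
```

```text
t 14.7 pos [ 0.5989 -0.0287  0.0673] along 0.0678 lat 0.0014 F along/lat/z -10.4 -0.1 1.6 M [-2.411  0.961  0.024] jaw -120.75 q7 -1.365 gap 0.0086 ef7 -0.0531430437695235
```

Emit:
arm_command(
  series=[
    [0, 0, 0, 0, 0, 0.06, 0],
    [0, 0, 0, 0, 0, 0.06, 0],
    [0, 0, 0, 0, 0, 0.06, 0],
  ],
)

```text
time_s: 15.08
tool_pos: [0.5989, -0.0287, 0.0673]
ee_rot: [[0.807, -0.59, -0.0], [-0.59, -0.807, -0.007], [0.004, 0.006, -1.0]]
contact_force: [-2.8, -12.2, 2.8]
finger_gap: 0.0088
```

```bash
python3 -c "from h import *;st()"
```

```text
t 15.07 pos [ 0.5989 -0.0287  0.0673] along 0.0677 lat 0.0014 F along/lat/z -12.4 1.2 2.8 M [-2.461  1.016  0.054] jaw -126.16 q7 -1.444 gap 0.0088 ef7 -0.053083745297044516
```

Emit:
arm_command(
  series=[
    [0, 0, 0, 0, 0, 0.06, 0],
    [0, 0, 0, 0, 0, 0.06, 0],
    [0, 0, 0, 0, 0, 0.06, 0],
  ],
)

```text
time_s: 15.45
tool_pos: [0.5988, -0.0289, 0.0673]
ee_rot: [[0.748, -0.663, -0.001], [-0.663, -0.748, -0.007], [0.004, 0.006, -1.0]]
contact_force: [-3.7, -10.8, 2.5]
finger_gap: 0.0088
```

```bash
python3 -c "from h import *;st()"
```

```text
t 15.45 pos [ 0.5988 -0.0289  0.0673] along 0.0676 lat 0.0013 F along/lat/z -11.4 -0.0 2.5 M [-2.436  1.008  0.095] jaw -131.57 q7 -1.525 gap 0.0088 ef7 -0.07074490422382951
```

Effort has started to climb (−0.071), so first touch is at a jaw angle of about −131°. I'll go in single steps from here.

Emit:
arm_command(
  series=[
    [0, 0, 0, 0, 0, 0.05, 0],
    [0, 0, 0, 0, 0, 0.05, 0],
    [0, 0, 0, 0, 0, 0.05, 0],
  ],
)

```text
time_s: 15.82
tool_pos: [0.5987, -0.0289, 0.0673]
ee_rot: [[0.694, -0.72, -0.001], [-0.72, -0.694, -0.007], [0.005, 0.006, -1.0]]
contact_force: [-3.0, -11.1, 2.3]
finger_gap: 0.0087
```

```bash
python3 -c "from h import *;st()"
```

```text
t 15.82 pos [ 0.5987 -0.0289  0.0673] along 0.0675 lat 0.0013 F along/lat/z -11.4 0.7 2.3 M [-2.566  1.026  0.153] jaw -136.05 q7 -1.592 gap 0.0087 ef7 -0.17284962348639965
```

Emit:
arm_command(
  series=[
    [0, 0, 0, 0, 0, 0.04, 0],
    [0, 0, 0, 0, 0, 0.04, 0],
    [0, 0, 0, 0, 0, 0.04, 0],
  ],
)

```text
time_s: 16.2
tool_pos: [0.5987, -0.0289, 0.0673]
ee_rot: [[0.648, -0.762, -0.001], [-0.762, -0.648, -0.007], [0.005, 0.005, -1.0]]
contact_force: [-4.4, -10.8, 1.3]
finger_gap: 0.0087
```

```bash
python3 -c "from h import *;st()"
```

```text
t 16.2 pos [ 0.5987 -0.0289  0.0673] along 0.0675 lat 0.0013 F along/lat/z -11.6 -0.7 1.3 M [-2.561  1.093  0.225] jaw -139.64 q7 -1.646 gap 0.0087 ef7 -0.25402922183275223
```

It is bottomed at about 0.25 N m. Now I'll back off to a jaw angle near −42°, about 89° from first touch.

Emit:
arm_command(
  series=[
    [0, 0, 0, 0, 0, -0.08, 0],
    [0, 0, 0, 0, 0, -0.17, 0],
    [0, 0, 0, 0, 0, -0.26, 0],
    [0, 0, 0, 0, 0, -0.35, 0],
    [0, 0, 0, 0, 0, -0.44, 0],
    [0, 0, 0, 0, 0, -0.53, 0],
    [0, 0, 0, 0, 0, -0.62, 0],
    [0, 0, 0, 0, 0, -0.71, 0],
    [0, 0, 0, 0, 0, -0.8, 0],
    [0, 0, 0, 0, 0, -0.89, 0],
    [0, 0, 0, 0, 0, -0.97, 0],
  ],
)

```text
time_s: 17.58
tool_pos: [0.599, -0.0274, 0.0672]
ee_rot: [[0.789, 0.615, -0.001], [0.615, -0.789, -0.004], [-0.003, 0.002, -1.0]]
contact_force: [-4.4, -6.9, 3.8]
finger_gap: 0.0089
```

Emit:
arm_command(
  series=[
    [0, 0, 0, 0, 0, -0.06, 0],
    [0, 0, 0, 0, 0, -0.11, 0],
    [0, 0, 0, 0, 0, -0.11, 0],
    [0, 0, 0, 0, 0, -0.11, 0],
  ],
)

```text
time_s: 18.08
tool_pos: [0.5989, -0.0272, 0.0672]
ee_rot: [[0.674, 0.738, -0.001], [0.738, -0.674, -0.003], [-0.003, 0.001, -1.0]]
contact_force: [-4.9, -6.3, 5.5]
finger_gap: 0.0086
```

```bash
python3 -c "
from h import *
s=st();R=np.array(s['ee_rot']);print(R.T@np.array([.3186,.9479,0]))"
```

```text
t 18.07 pos [ 0.5989 -0.0272  0.0672] along 0.0692 lat 0.0009 F along/lat/z -7.6 -2.7 5.5 M [-1.619  1.264 -0.094] jaw -42.42 q7 -0.244 gap 0.0086 ef7 0.03683363436721265
[ 0.9147006  -0.40414284 -0.00342794]
```

Emit:
arm_command(
  series=[
    [-0.008, 0.003, 0, 0, 0, 0, 0],
    [-0.015, 0.007, 0, 0, 0, 0, 0],
    [-0.015, 0.007, 0, 0, 0, 0, 0],
  ],
)

```text
time_s: 18.45
tool_pos: [0.5988, -0.0274, 0.0672]
ee_rot: [[0.673, 0.739, -0.001], [0.739, -0.673, -0.001], [-0.001, 0.0, -1.0]]
contact_force: [-3.7, -3.1, 5.4]
finger_gap: 0.0087
```

```bash
python3 -c "from h import *;st()"
```

```text
t 18.45 pos [ 0.5988 -0.0274  0.0672] along 0.0689 lat 0.0009 F along/lat/z -4.1 -2.5 5.4 M [-0.652  0.93  -0.011] jaw -42.33 q7 -0.24 gap 0.0087 ef7 0.04302537068724632
```

Emit:
arm_command(
  series=[
    [0, 0, 0, 0, 0, 0, 40],
    [0, 0, 0, 0, 0, 0, 40],
    [0, 0, 0, 0, 0, 0, 40],
    [0, 0, 0, 0, 0, 0, 40],
  ],
)

```text
time_s: 18.95
tool_pos: [0.5994, -0.0259, 0.0666]
ee_rot: [[0.672, 0.74, 0.0], [0.74, -0.672, 0.0], [0.0, -0.0, -1.0]]
contact_force: [-0.0, -0.4, 0.5]
finger_gap: 0.0348
```

```bash
python3 -c "from h import *;st()"
```

```text
t 18.95 pos [ 0.5994 -0.0259  0.0666] along 0.0706 lat 0.001 F along/lat/z -0.4 0.1 0.5 M [-0.064  0.135  0.004] jaw -42.25 q7 -0.24 gap 0.0348 ef7 -0.00014537093193212058
```

It has let go cleanly. I'll lift straight up and check.

Emit:
arm_command(
  series=[
    [0, 0, -0.2, 0, 0, 0, 40],
    [0, 0, -0.4, 0, 0, 0, 40],
    [0, 0, -0.6, 0, 0, 0, 40],
    [0, 0, -0.8, 0, 0, 0, 40],
    [0, 0, -1, 0, 0, 0, 40],
    [0, 0, -1, 0, 0, 0, 40],
    [0, 0, -1, 0, 0, 0, 40],
  ],
)

```text
time_s: 19.82
tool_pos: [0.5989, -0.0258, 0.2159]
ee_rot: [[0.672, 0.74, -0.001], [0.74, -0.672, 0.0], [-0.0, -0.001, -1.0]]
contact_force: [-1.6, 0.6, -0.5]
finger_gap: 0.0352
```

Run:
```python
from h import *
import json
st()
c=optics.get_calibration("wrist");json.dump({k:np.array(v).tolist() for k,v in c.items()},open("w3.json","w"))
w=optics.camera("wrist")[:,:,::-1]
s=optics.camera("side")[195:345,180:350,::-1]
u,v=map(int,proj(c,(.597,-.03,.06)));print(u,v)
y0=max(0,min(v-90,204));x0=max(0,min(u-90,332));print("crop",x0,y0)
cv2.imwrite("pics/w3.png",np.hstack([cv2.resize(w[y0:y0+180,x0:x0+180],(450,450),interpolation=2),cv2.resize(s[:,:],(350,309)).__class__ and cv2.copyMakeBorder(cv2.resize(s,(350,309)),0,141,0,0,0)]))
```

```text
t 19.82 pos [ 0.5989 -0.0258  0.2159] along 0.0705 lat 0.0005 F along/lat/z 0.0 -1.7 -0.5 M [-0.09   0.113 -0.004] jaw -42.25 q7 -0.374 gap 0.0352 ef7 -0.00581351516302675
252 180
crop 162 90
```

View pics/w3.png

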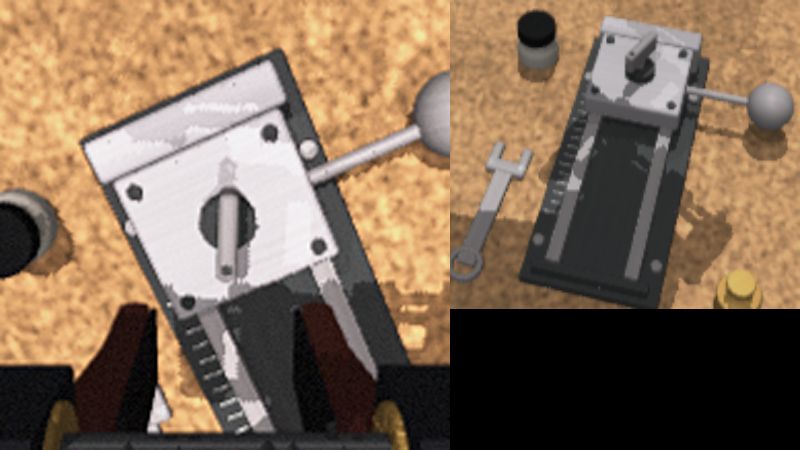

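The wrist crop shows the carriage edge (113,182)–(278,112) tight against the stop, with the wing upright at (228,235), in line with the released jaws. The side view shows the pot, spanner and weight standing where they were.

```bash
python3 -c "
from rig import close_job;print(close_job())"
```

```text
the job is handed in; nothing more can be done
None
```

The carriage is home against its tall end stop, the thumbscrew was bottomed and backed off a quarter turn, and the job is handed in. It took about 20 s of the 72 s allowed.

- **Carriage:** I gripped the wings and drew the carriage 69 mm along the rails, against about 68 mm measured beforehand. It then stalled against the stop, with the force rising to about 10 N. The final picture shows it tight against the stop.
- **Bottoming:** I turned the screw clockwise in small steps. First touch came at about 2.6 rad. I stopped about 0.15 rad past that, at roughly 0.25 N m on joint 7 (0.23 N m at the wrist).
- **Back-off:** I turned it back to about 89° (1.55 rad) from first touch. That is about 97° from the bottomed position.
- **Letting go:** I eased the preload, opened the jaws and lifted clear. Contact force was near zero after release.
- **Last checks:** In the final pictures the wing still stands where it was left. The pot, spanner and weight look unmoved by eye; I did not measure them.

The wrist moment reading was noisy (about ±0.04 N m), so I judged first touch by the cleaner joint 7 effort; the two agreed once the torque rose. While turning, the tool reading drifted 1 to 2 mm under the preload and came back when I turned the screw back. No check failed.

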